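Thread the spindle through both bushes of the spool stand and hold it

TASK

Draw the steel spindle endwise out of the eye of its parking rest, then thread it, tip first, through both brass bushes of the spool stand: in at the bush on the robot's left and out past the other one, so that the tip sticks out about 25 mm beyond the far bush and the grip stays outside on the left. Finish while still gripping the spindle and holding it still and straight in both bushes, not leaning on them (someone else will then tighten the thumbscrews), and leave the other things on the bench where they are.

Things in the scene. Friction and masses are not known exactly. Their poses are not given: they have to be found in the camera images.
- spindle: Steel rod, 12 mm diameter, with a black flat-sided grip at one end; 90 g. Origin: centre of the grip, on the rod's axis; the rod runs along own -y, z up at the start. Grip 16 mm wide (x; grasp across it at the origin), 90 long (y), 24 high. Tip at y -210 mm, the last 12 mm taper to 5 mm diameter. Balance point at y about -75 mm. Starts lying level in the rest.
- tip (a point): The tapered end of the spindle, on its axis, 210 mm from the grip's centre (spindle y = -210 mm).
- rest: Fixed low parking rest. Origin: on the bench under the parked grip's centre; the spindle lies along its y, tip to -y, axis 65 mm up. Base 70 mm wide, 8 high, y +25 to -200. Saddle under the grip's front: y -28 to -44, 26 wide, cheeks to 63 high. Plate at y -162 to -178, 34 wide, 85 high, with an 18 mm round eye round the rod: draw back 50 mm or more along +y before lifting.
- eye (a point): Centre of the eye of the rest, at rest y = -170 mm, 68 mm above the bench (the parked rod lies on the bottom of the eye, 3 mm below this centre).
- stand: Fixed grey spool stand. Origin: on the bench under the base's middle. Base 90 (x) x 150 (y) x 10 mm. Two brackets 44 mm wide at y +45 (near, robot's left) and y -45, 152 mm high, thumbscrews on top to 164. Each has a brass bush, bore 18 mm, 20 mm long (outer faces y +55, -55). Both bores on one level axis along y, x = 0, 130 mm up; the rod enters towards -y.
- near_bush (a point): Centre of the near bush's bore (the one on the robot's left, entered first), stand y = +45 mm, 130 mm above the bench.
- far_bush (a point): Centre of the far bush's bore, stand y = -45 mm, 130 mm above the bench.
- solder_spool: Bystander, leave alone: the spool of solder wire, 62 mm across, 42 mm high.
- flux_tub: Bystander, leave alone: a small round tub, 47 mm across, 23 mm high.
- tape_a: Bystander, leave alone: the larger loose tape roll, 62 mm across, 16 mm high.
- tape_b: Bystander, leave alone: the smaller loose tape roll, 55 mm across, 13 mm high.
- screwdriver: Bystander, leave alone: a small screwdriver, 139 mm long, lying flat.
- green_tin: Bystander, leave alone: a flat round tin with a lid, 60 mm across, 22 mm high.

How it is judged (in metres and radians):
On the way, in this order (a step that is already met when the one before it is completed fails the run):
1. the spindle is drawn back out of the eye of the rest, held by the fingers (y of tip in the frame of rest above -0.16 m and contact force between the fingers and spindle above 1 N), for 0.1 s.
2. the tip has passed into the near bush (x of tip in the frame of stand between -0.009 and 0.009 m and z of tip in the frame of stand between 0.121 and 0.139 m and y of tip in the frame of stand between -0.11 and 0.04 m and contact force between the fingers and spindle above 1 N), for 0.1 s.
At the end, for the whole second after the job is handed in: Tip 10 to 43 mm past the far bush's outer face and within 9 mm of the bores' axis, grip outside the near bush, rod within 0.06 rad of the axis; held by the fingers (over 2 N), still (under 0.02 m/s), above 110 mm, pressing on the stand with under 6 N (x of tip in the frame of stand between -0.009 and 0.009 m and z of tip in the frame of stand between 0.121 and 0.139 m and y of tip in the frame of stand between -0.098 and -0.065 m and y of spindle in the frame of stand above 0.1 m and angle between the y axis of spindle and the y axis of stand, either way round below 0.06 rad and contact force between the fingers and spindle above 2 N and contact force between spindle and stand below 6 N and height (world z) of spindle above 0.11 m and linear speed of spindle below 0.02 m/s); the arm keeps its last pose, push and grip.
It fails at once if one of the bystanders is pushed more than 30 mm from its place (distance of any of solder_spool, flux_tub, tape_a, tape_b, screwdriver, green_tin from where it was at the start of the episode above 0.03 m).
It also fails if it takes over 48 s, if anything falls off the work surface, if the arm or the gripper's body presses on something with over 40 N, if the wrist force passes 120 N, or if a joint passes its speed limit or range.

ROBOT

A 6-joint arm with a two-finger parallel gripper is mounted at the origin on a cart in front of the work surface, level with it; the furniture and walls round the work are solid. World frame = base frame: x ahead of the robot, y to its left, z up, the work surface at z = 0. Lengths are in m, angles in degrees, forces in N, time in s.
With the tool pointing down it reaches from about 0.3 to 0.75 m from the base axis. Payload 8.5 kg.
Tool frame: the origin (TCP) lies at the very end of the fingers, on their centre line; the grasp point (between the pads) lies env.pinch_z behind it (env.pinch_z is the distance from the TCP to the grasp point, in m); z points along the fingers, y is the line along which they close (so a half turn about z gives the same grasp; the last joint's range is limited). The gripper opens to 85 mm and grips with 20 to 120 N. Pads are 22 mm wide; open, the fingers measure 114 mm over their backs; the gripper's body (76 mm by 85 mm) begins 54 mm behind the grasp point. The pads swing forward as they close: fully open they stand 13 mm farther back than shut.
Start: joints at [-79.544, 21.807, 74.336, -0, 83.858, -12.336], TCP at [0.213, -0.507, 0.208] pointing down, gripper open.
Joint ranges: [-178.18, 178.18], [-50.72, 133.34], [12.68, 142.11], [-81.47, 261.47], [9.98, 163.14], [-165.26, 165.26]. Speed limits (degrees/s): [136.94, 136.94, 180, 180, 180, 180].

INTERFACE

Orientations are given as a 3x3 rotation matrix whose columns are the frame's x, y, z axes.
In Python, from rig import telemetry, get_image, env gives the robot as it stands. The module is installed in compiled form; this text tells all that it offers.
- The arm moves only by the tool apply_moves, never from a script. Its argument "series" is a list of rows, each a list of 7 numbers: the shift along the tool's x, y, z in mm, then the turn, a rotation vector about the tool's x, y, z in degrees, then the opening, from 0 (shut) to 1 (fully open). A call has 1 to 12 rows; each row shifts and turns the commanded pose from where the row before left it, along the tool's axes as they then stand; what a row does not reach is not made up. A row lasts 1/8 s, in which the tool goes at most 62.5 mm and 10.7 degrees, less where a joint would pass 70% of its speed; a pose out of reach is approached as far as the arm can. A call with a gripper value outside its range is refused whole. The fingers move at their own pace and stop on an object; "grip_force" is the grip in N (left out, the last holds). Time passes only in rows, so rows that do not move let the fingers close. It gives the time, the measured TCP pose, the force, the opening and the grip force at its end, in the units of the state.
- telemetry.observe(): the state, without advancing time (a new reading comes with each control period).
- get_image(name): name is "scene" or "top"; returns a dict with "frame" (480x640x3 uint8, red, green, blue), "z_map" (480x640 float32, m along the optical axis (not along the pixel's ray), 0 where there is no reading), "vertical_fov" (degrees; the focal length in pixels is half the picture's height over the tangent of half this angle, whatever the lens; pixels are square), "cx", "cy" (the principal point, pixels), "eye" and "attitude" of the camera in the world. Camera axes: x right, y up, looking along -z (the intrinsics and any distortion apply to the point x, -y, -z); pixel columns grow to the right and rows downward; lengths in m; the calibration is good to about 2 mm. A picture is of the moment at which its call begins.
- env.close_job(): hands the job in; it is judged then, once.
The state is a dict: "time_s": time; "q": joint angles; "qvel": joint speeds; "joint_efforts": joint torques, N m; "position": TCP position; "tool_rot": TCP orientation; "ft_force": force on the tool from outside, world axes, zero at the start; "wrist_torque": the same for the moment, N m; "grip_width": finger opening in m; "gripper_force": force on a finger pad.
Only numpy, scipy, OpenCV 4.12 (cv2) and the standard library are available. Lean on these libraries where they do the work, as an engineer would, in place of code of your own. Each camera call takes 0.05 s, during which the arm holds its last target. There are 200 camera calls.

## Working session

There is one attempt and no reset: what is moved stays moved. The work goes in short steps, Python scripts to look and compute and a tool call to move; the robot and the scene stay as the last step left them, time stands still between calls to the robot, and variables do not carry over. Pictures are saved under pics/ and viewed, at most 10 in all, crops included, and the job is handed in when it is done.

Besides the shell and the picture viewer there is one more tool, called after "Call:" in YAML: its name, and indented under it one key for each argument. apply_moves: Moves the arm, as the interface text tells. Its arguments: {"type":"object","properties":{"series":{"type":"array"},"grip_force":{"type":"number"}},"required":["series"]}

```bash
mkdir -p pics
cat > h.py <<'E'
import numpy as np, cv2
from rig import telemetry, get_image, env
def cloud(im):
    h=im["frame"].shape[0]; f=h/2/np.tan(np.radians(im["vertical_fov"])/2)
    v,u=np.mgrid[0:480,0:640]; z=im["z_map"].astype(float)
    P=np.stack([(u-im["cx"])/f*z,-(v-im["cy"])/f*z,-z],-1)
    W=P@np.array(im["attitude"]).T+np.array(im["eye"]); W[z==0]=np.nan
    return W
def save(im,n): cv2.imwrite("pics/"+n,cv2.cvtColor(im["frame"],cv2.COLOR_RGB2BGR))
E
python3 - <<'E'
from h import *
for n in("scene","top"):
    im=get_image(n); save(im,n+"0.png"); np.savez(n+"0.npz",**{k:np.array(v) for k,v in im.items()})
    print(n,{k:v for k,v in im.items() if k not in("frame","z_map")},(im["z_map"]==0).mean())
s=telemetry.observe(); print(s, env.pinch_z)
E
```

```text
scene {'vertical_fov': 56.520370113779826, 'cx': 318.2878181015455, 'cy': 240.6452897904219, 'eye': array([ 0.08076717, -0.87277544,  0.972852  ]), 'attitude': array([[ 0.87295667,  0.32599815, -0.36286617],
       [-0.4877663 ,  0.59181223, -0.64174942],
       [ 0.00553951,  0.73721332,  0.67563735]])} 0.003935546875
top {'vertical_fov': 43.71402498859448, 'cx': 316.52101152976513, 'cy': 244.01156399604164, 'eye': array([ 0.33462552, -0.04998695,  1.63887081]), 'attitude': array([[-0.009219  ,  0.99251532, -0.12177173],
       [-0.99994386, -0.00978631, -0.00406152],
       [-0.00522282,  0.12172745,  0.99254982]])} 0.004134114583333333
{'time_s': 0.1, 'q': array([-7.95422079e+01,  2.18389272e+01,  7.43806498e+01,  9.41524684e-04,
        8.38592375e+01, -1.23349380e+01]), 'qvel': array([-0.03160925, -0.06953682, -0.1942537 ,  0.06613509,  0.08042713,
       -0.08554558]), 'joint_efforts': array([ 4.19778546e-03, -4.49222839e+01, -2.31656313e+01, -1.15462012e-04,
        3.63921979e-03,  7.66341572e-06]), 'position': array([ 0.21302236, -0.5067415 ,  0.2070553 ]), 'tool_rot': array([[ 9.21913035e-01,  3.87396826e-01, -2.33614703e-04],
       [ 3.87396773e-01, -9.21912090e-01,  1.35568822e-03],
       [ 3.09817094e-04, -1.34032822e-03, -9.99999054e-01]]), 'ft_force': array([ 0.13395701,  0.29081575, -0.40213213]), 'wrist_torque': array([ 0.02950175, -0.04729033,  0.04603547]), 'gripper_force': 0.0, 'grip_width': 0.08561827200673032} 0.0187
```

View pics/scene0.png

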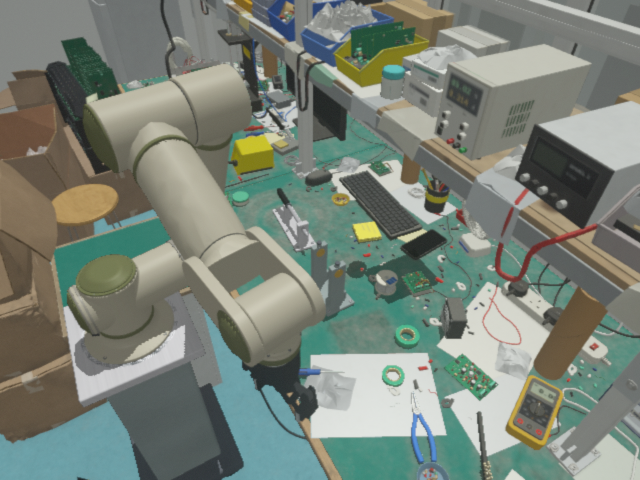

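View pics/top0.png

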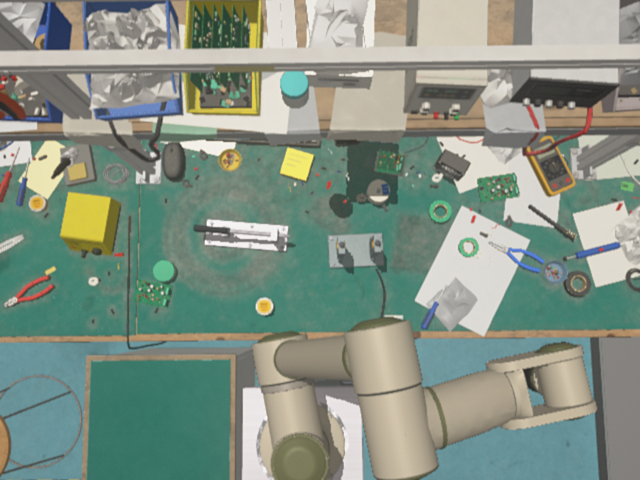

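The scene picture shows the rest at about (295,225) and the stand at about (330,275). In the top picture, the rest base is at (245,235) with the grip at its left end (215,229). The plate is at (288,240) and the stand at (356,250). Next I'll measure from the depth clouds.

Run:
```python
from h import *
for n in("scene","top"):
    im=dict(np.load(n+"0.npz")); W=cloud(im); F=im["frame"].astype(int)
    b=np.full(F.shape[:2],False)
    if n=="top": b[200:280,190:400]=1
    else: b[180:320,260:360]=1
    z=W[...,2]
    def rep(t,m,rect=1):
        p=W[m]; 
        if len(p)<5: print(n,t,len(p)); return
        r=cv2.minAreaRect((p[:,:2]*1000).astype(np.float32)); 
        print(n,t,len(p),"mean",p.mean(0).round(4),"rect",np.round(r[0],1),np.round(r[1],1),round(r[2],2),"zmed",np.median(p[:,2]).round(4))
    bench=b&(abs(z)<.004); rep("bench",bench)
    left=b&(W[...,1]>0.0+0.0) 
    print([ (a,int((b&(z>a)&(z<a+.01)).sum())) for a in np.arange(-.01,.18,.01).round(2)])
    dark=(F.max(-1)<70)
    yl=W[...,1]
    R=b&(yl>-.01); S=b&(yl<-.03)
    rep("restbase",R&(z>.004)&(z<.013)&(F.min(-1)>150))
    rep("grip",R&dark&(z>.068)&(z<.085))
    rep("rod",R&(z>.055)&(z<.079)&~dark)
    rep("plate",R&(z>.08)&(z<.092))
    rep("standbase",S&(z>.006)&(z<.014))
    for k in (0,1):
        pass
    m=S&(z>.12)&(z<.17); rep("brk",m)
    q=W[m]
    if len(q)>10:
        c,l,cen=cv2.kmeans(q[:,:2].astype(np.float32),2,None,(3,50,1e-6),5,cv2.KMEANS_PP_CENTERS)[0:3]; print(cen)
    rep("screwtop",S&(z>.155)&(z<.17))
    rep("brass",S&(F[...,0]-F[...,2]>50)&(z>.1))
im=dict(np.load("top0.npz")); c=cv2.resize(im["frame"][190:290,180:400],None,fx=3.6,fy=3.6,interpolation=2)
s=dict(np.load("scene0.npz"))["frame"][180:320,250:370]; s=cv2.resize(s,None,fx=2,fy=2)
o=np.zeros((640-20,800,3),np.uint8)[:600]; o[:360,:792]=c[:360,:792]; o[360:600,:240]=s[:240]
o=o.copy(); cv2.imwrite("pics/crop1.png",o[...,::-1])
```

```text
scene bench 5977 mean [ 0.6343  0.1146 -0.0007] rect [599.3  73.1] [684.7 349.9] 66.3 zmed -0.0008
[(np.float64(-0.01), 4511), (np.float64(0.0), 3013), (np.float64(0.01), 684), (np.float64(0.02), 172), (np.float64(0.03), 140), (np.float64(0.04), 114), (np.float64(0.05), 115), (np.float64(0.06), 212), (np.float64(0.07), 229), (np.float64(0.08), 132), (np.float64(0.09), 81), (np.float64(0.1), 80), (np.float64(0.11), 98), (np.float64(0.12), 96), (np.float64(0.13), 72), (np.float64(0.14), 123), (np.float64(0.15), 116), (np.float64(0.16), 33), (np.float64(0.17), 0)]
scene restbase 328 mean [0.5554 0.135  0.0075] rect [662.7 170.2] [298.4 272.2] 82.14 zmed 0.0074
scene grip 63 mean [0.5665 0.2311 0.0749] rect [567.  231.5] [83.7 12.8] 84.93 zmed 0.0748
scene rod 212 mean [0.5584 0.1258 0.0681] rect [565.2 152.8] [253.5  34.8] 82.69 zmed 0.0683
scene plate 55 mean [0.5536 0.0707 0.0834] rect [565.5 150.1] [195.8  33.4] 82.08 zmed 0.0831
scene standbase 385 mean [ 0.5169 -0.1866  0.0096] rect [ 513.4 -172.8] [ 89.7 117.5] 6.62 zmed 0.0096
scene brk 440 mean [ 0.5152 -0.1572  0.1422] rect [ 5
[... 982 characters left out ...]
[0.5648 0.2363 0.0764] rect [565.  235.5] [81.4  9.1] 89.35 zmed 0.0766
top rod 427 mean [0.5609 0.1622 0.0703] rect [559.1 155.2] [253.2  29.6] 84.33 zmed 0.0707
top plate 103 mean [0.5571 0.1174 0.0844] rect [557.1 169.4] [219.   32.2] 87.66 zmed 0.084
top standbase 1168 mean [ 0.5243 -0.1486  0.0095] rect [ 547.2 -151.2] [240.7 219.3] 89.41 zmed 0.0094
top brk 281 mean [ 0.5141 -0.1511  0.1503] rect [ 516.1 -149.9] [ 44.9 109.7] 2.05 zmed 0.1506
[[ 0.5121153  -0.10406827]
 [ 0.5158855  -0.19336516]]
top screwtop 78 mean [ 0.5151 -0.1446  0.1607] rect [ 514.2 -149.9] [ 40.8 105.4] 0.93 zmed 0.1607
top brass 21 mean [ 0.5173 -0.1557  0.1343] rect [ 517.2 -140.9] [16.6 91.5] 1.24 zmed 0.1375
```

View pics/crop1.png

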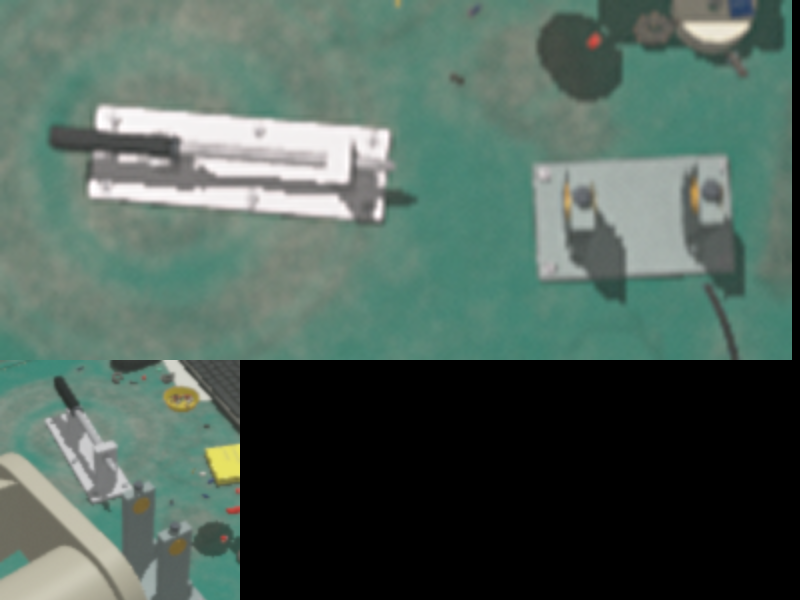

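The crop shows the spindle's grip at crop (115,140) with the rod running right to the plate at (365,160), and the stand's brackets at crop (580,200) and (705,195). The rest is yawed about -5.35° and the stand about +1.5°. I'll start turning and rising now, and refine from the saved images at the same time.

Call:
apply_moves:
  series:
    - [0, 0, -17, 0, 0, -10.3, 1]
    - [0, 0, -17, 0, 0, -10.3, 1]
    - [0, 0, -17, 0, 0, -10.3, 1]
    - [0, 0, -17, 0, 0, -10.3, 1]
    - [0, 0, -17, 0, 0, -10.3, 1]
    - [0, 0, -15, 0, 0, -10.3, 1]

```text
time_s: 0.85
position: [0.213, -0.5069, 0.3079]
tool_rot: [[0.088, 0.996, -0.0], [0.996, -0.088, 0.001], [0.001, -0.0, -1.0]]
ft_force: [0.3, -0.4, 0.1]
grip_width: 0.0854
gripper_force: 0.0
```

Run:
```python
from h import *
def line(t,p):
    p=p[np.isfinite(p).all(1)]
    if len(p)<4: print(t,len(p)); return
    vx,vy,x,y=cv2.fitLine((p[:,:2]*1000).astype(np.float32),cv2.DIST_HUBER,0,.01,.01).ravel()
    if vy<0: vx,vy=-vx,-vy
    print(t,len(p),"dir deg",round(np.degrees(np.arctan2(-vx,vy)),2),"pt",round(x,1),round(y,1),"zmed",np.median(p[:,2]).round(4))
for n in("scene","top"):
    im=dict(np.load(n+"0.npz")); W=cloud(im); F=im["frame"].astype(int); x,y,z=np.moveaxis(W,-1,0)
    B=(x>.53)&(x<.6)&(y>0.03)&(y<.32)
    line(n+" grip top",W[B&(y>.2)&(z>.0735)&(z<.082)])
    line(n+" rod top",W[B&(y<.18)&(y>.10)&(z>.060)&(z<.076)])
    q=W[B&(y<.12)&(z>.078)&(z<.095)]; print("plate top",len(q),np.median(q,0).round(4),q.min(0).round(4),q.max(0).round(4))
    q=W[B&(y<.062)&(y>.02)&(z>.05)]; print("tip",len(q), q.min(0).round(4) if len(q) else 0)
    m=((x>.45)&(x<.59)&(y>-.25)&(y<-.05)&(z>.0065)&(z<.0135)&(F.max(-1)-F.min(-1)<35)).astype(np.uint8)
    q=W[m>0]; r=cv2.minAreaRect((q[:,:2]*1000).astype(np.float32)); print("standbase",len(q),r)
    q=W[(x>.45)&(x<.59)&(y>-.25)&(y<-.05)&(z>.155)&(z<.17)]
    for t,s in(("near",q[q[:,1]>-.15]),("far",q[q[:,1]<-.15])): print("screw",t,np.median(s,0).round(4),s.min(0).round(4),s.max(0).round(4))
    q=W[(x>.45)&(x<.59)&(y>-.25)&(y<-.05)&(z>.148)&(z<.1545)]
    for t,s in(("near",q[q[:,1]>-.15]),("far",q[q[:,1]<-.15])): print("brkt top",t,len(s),np.median(s,0).round(4),s.min(0).round(4),s.max(0).round(4))
```

```text
scene grip top 57 dir deg -4.27 pt 569.1 237.6 zmed 0.0758
scene rod top 62 dir deg -5.37 pt 559.7 138.8 zmed 0.0683
plate top 57 [0.5523 0.0628 0.0831] [0.5359 0.0511 0.0784] [0.5713 0.0776 0.0896]
tip 90 [0.5357 0.0304 0.0512]
standbase 358 ((513.378173828125, -172.83151245117188), (89.67772674560547, 117.50083923339844), 6.6198835372924805)
screw near [ 0.5155 -0.1092  0.1625] [ 0.5098 -0.1147  0.1582] [ 0.5218 -0.099   0.1669]
screw far [ 0.5181 -0.1979  0.1617] [ 0.5118 -0.2041  0.1563] [ 0.5252 -0.1897  0.1649]
brkt top near 74 [ 0.5127 -0.1101  0.1509] [ 0.4938 -0.1174  0.1481] [ 0.5386 -0.0992  0.1539]
brkt top far 72 [ 0.515  -0.1985  0.151 ] [ 0.4964 -0.2075  0.1484] [ 0.542  -0.1874  0.1537]
top grip top 127 dir deg -4.59 pt 567.9 238.9 zmed 0.0765
top rod top 134 dir deg -5.52 pt 559.2 139.4 zmed 0.0694
plate top 79 [0.5528 0.0678 0.0852] [0.5367 0.0597 0.0784] [0.5693 0.0759 0.0923]
tip 58 [0.5373 0.0318 0.0516]
standbase 868 ((525.0819091796875, -152.27276611328125), (134.36473083496094, 154.5648651123047), 2.314152717590332)
screw near [ 0.5129 -0.1048  0.16  ] [ 0.4932 -0.1125  0.1552] [ 0.5338 -0.0974  0.1682]
screw far [ 0.5172 -0.1928  0.1614] [ 0.5    -0.2025  0.1551] [ 0.5353 -0.1871  0.1684]
brkt top near 47 [ 0.5092 -0.105   0.1509] [ 0.494  -0.1129  0.1482] [ 0.5347 -0.0975  0.1544]
brkt top far 58 [ 0.5131 -0.1957  0.1507] [ 0.4952 -0.2031  0.1482] [ 0.5388 -0.1874  0.1544]
```

Call:
apply_moves:
  series:
    - [40, 15, 0, 0, 0, -0.35, 1]
    - [46, 17, 0, 0, 0, 0, 1]
    - [46, 17, 0, 0, 0, 0, 1]
    - [46, 17, 0, 0, 0, 0, 1]
    - [46, 17, 0, 0, 0, 0, 1]
    - [46, 17, 0, 0, 0, 0, 1]
    - [46, 17, 0, 0, 0, 0, 1]
    - [46, 17, 0, 0, 0, 0, 1]
    - [46, 17, 0, 0, 0, 0, 1]
    - [46, 17, 0, 0, 0, 0, 1]
    - [46, 17, 0, 0, 0, 0, 1]
    - [46, 17, 0, 0, 0, 0, 1]

```text
time_s: 2.35
position: [0.463, 0.0206, 0.3074]
tool_rot: [[0.088, 0.996, -0.0], [0.996, -0.088, 0.0], [-0.0, -0.0, -1.0]]
ft_force: [1.4, -1.4, -0.5]
grip_width: 0.0851
gripper_force: 0.0
```

Call:
apply_moves:
  series:
    - [46, 17, 0, 0, 0, 0, 1]
    - [46, 17, 0, 0, 0, 0, 1]
    - [46, 17, 0, 0, 0, 0, 1]
    - [46, 17, 0, 0, 0, 0, 1]
    - [20, 7, 30, 0, 0, 0, 1]
    - [0, 0, 40, 0, 0, 0, 1]
    - [0, 0, 38, 0, 0, 0, 1]
    - [0, 0, 0, 0, 0, 0, 1]

```text
time_s: 3.35
position: [0.554, 0.2153, 0.1971]
tool_rot: [[0.088, 0.996, -0.006], [0.996, -0.088, -0.001], [-0.002, -0.006, -1.0]]
ft_force: [0.3, 0.2, 0.6]
grip_width: 0.0856
gripper_force: 0.0
```

Call:
apply_moves:
  series:
    - [12, 6.5, 0, 0, 0, -0.4, 1]
    - [11.5, 6, 20, 0, 0, 0, 1]
    - [0, 0, 35, 0, 0, 0, 1]
    - [0, 0, 0, 0, 0, 0, 1]
    - [0, 0, 0, 0, 0, 0, 1]

```text
time_s: 3.98
position: [0.5705, 0.2383, 0.1457]
tool_rot: [[0.081, 0.997, 0.002], [0.997, -0.081, 0.0], [0.001, 0.002, -1.0]]
ft_force: [0.4, -0.0, 0.1]
grip_width: 0.0851
gripper_force: 0.0
```

Run:
```python
from h import *
s=telemetry.observe(); print(s["position"],s["tool_rot"],s["q"])
im=get_image("scene"); F=im["frame"]; save(im,"a.png")
t=get_image("top")["frame"]
o=np.zeros((600,800,3),np.uint8); o[:,:400]=cv2.resize(F[150:300,230:330],(400,600)); o[:400,400:]=cv2.resize(t[180:280,180:280],(400,400)); cv2.imwrite("pics/c2.png",o[...,::-1])
```

```text
[0.57047672 0.23827903 0.14573516] [[ 8.10173116e-02  9.96711137e-01  1.76188415e-03]
 [ 9.96712546e-01 -8.10181362e-02  4.01675193e-04]
 [ 5.43098709e-04  1.72354940e-03 -9.99998367e-01]] [1.17125368e+01 3.12727707e+01 6.87056688e+01 2.07442428e-03
 7.99180419e+01 1.63592462e+01]
```

View pics/c2.png

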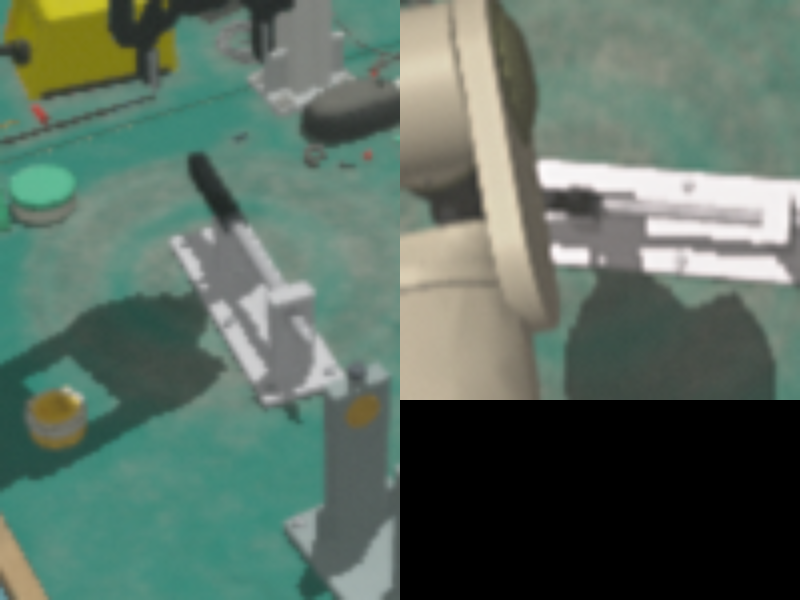

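The scene crop shows the grip clear at crop (215,190), with the open fingers above it at (130,40) and (260,40). The yaw correction should have had the opposite sign, so I'll fix that, descend and close.

Call:
apply_moves:
  series:
    - [-0.8, -2, 10, 0, 0, 0.75, 1]
    - [0, 0, 20, 0, 0, 0, 1]
    - [0, 0, 25, 0, 0, 0, 1]
    - [0, 0, 25, 0, 0, 0, 1]
    - [0, 0, 20, 0, 0, 0, 1]
    - [0, 0, 0, 0, 0, 0, 1]
    - [0, 0, 0, 0, 0, 0, 1]
  grip_force: 60

```text
time_s: 4.95
position: [0.5682, 0.2373, 0.0455]
tool_rot: [[0.094, 0.996, 0.001], [0.996, -0.094, 0.0], [0.0, 0.001, -1.0]]
ft_force: [-0.1, 0.1, -0.5]
grip_width: 0.0856
gripper_force: 0.0
```

Call:
apply_moves:
  series:
    - [0, 0, 0, 0, 0, 0, 0.4]
    - [0, 0, 0, 0, 0, 0, 0.25]
    - [0, 0, 0, 0, 0, 0, 0.1]
    - [0, 0, 0, 0, 0, 0, 0]
    - [0, 0, 0, 0, 0, 0, 0]
    - [0, 0, 0, 0, 0, 0, 0]
    - [0, 0, 0, 0, 0, 0, 0]
    - [0, 0, 0, 0, 0, 0, 0]

```text
time_s: 5.95
position: [0.5679, 0.2373, 0.0448]
tool_rot: [[0.094, 0.996, 0.0], [0.996, -0.094, 0.0], [0.0, 0.0, -1.0]]
ft_force: [-0.0, 0.3, 3.8]
grip_width: 0.0138
gripper_force: 60.2
```

Call:
apply_moves:
  series:
    - [0, 0, -1.5, 0, 0, 0, 0]
    - [0, 0, -0.5, 0, 0, 0, 0]
    - [4, 0, 0, 0, 0, 0, 0]
    - [8, 0, 0, 0, 0, 0, 0]
    - [8, 0, 0, 0, 0, 0, 0]
    - [8, 0, 0, 0, 0, 0, 0]
    - [8, 0, 0, 0, 0, 0, 0]
    - [0, 0, 0, 0, 0, 0, 0]
  grip_force: 90

```text
time_s: 6.95
position: [0.5711, 0.2737, 0.0465]
tool_rot: [[0.093, 0.996, 0.0], [0.996, -0.093, 0.0], [0.0, 0.0, -1.0]]
ft_force: [0.3, 0.6, -1.2]
grip_width: 0.0126
gripper_force: 90.8
```

Call:
apply_moves:
  series:
    - [8, 0, 0, 0, 0, 0, 0]
    - [8, 0, 0, 0, 0, 0, 0]
    - [8, 0, 0, 0, 0, 0, 0]
    - [8, 0, 0, 0, 0, 0, 0]
    - [4, 0, 0, 0, 0, 0, 0]
    - [0, 0, 0, 0, 0, 0, 0]

```text
time_s: 7.7
position: [0.5745, 0.3092, 0.0465]
tool_rot: [[0.094, 0.996, -0.0], [0.996, -0.094, -0.0], [-0.0, -0.0, -1.0]]
ft_force: [0.6, -0.5, -1.1]
grip_width: 0.013
gripper_force: 90.8
```

Call:
apply_moves:
  series:
    - [0, 0, -20, 0, 0, 0, 0]
    - [0, 0, -30, 0, 0, 0, 0]
    - [0, 0, -30, 0, 0, 0, 0]
    - [0, 0, -10, 0, 0, -3.5, 0]
    - [0, 0, 0, 0, 0, -3.5, 0]
    - [-14, -6, 0, 0, 0, 0, 0]
    - [-25, -11, 0, 0, 0, 0, 0]
    - [-25, -11, 0, 0, 0, 0, 0]
    - [-25, -11, 0, 0, 0, 0, 0]
    - [-25, -11, 0, 0, 0, 0, 0]
    - [-25, -11, 0, 0, 0, 0, 0]
    - [-25, -10, 0, 0, 0, 0, 0]

```text
time_s: 9.2
position: [0.5076, 0.142, 0.1368]
tool_rot: [[-0.028, 1.0, 0.0], [1.0, 0.028, -0.0], [-0.0, 0.0, -1.0]]
ft_force: [1.1, -0.5, -1.4]
grip_width: 0.0128
gripper_force: 90.8
```

Call:
apply_moves:
  series:
    - [0, 0, 10, 0, 0, 0, 0]
    - [0, 0, 10, 0, 0, 0, 0]
    - [0, 0, 6, 0, 0, 0, 0]
    - [0, 0, 0, 0, 0, 0, 0]
    - [0, 0, 0, 0, 0, 0, 0]

```text
time_s: 9.82
position: [0.5083, 0.1433, 0.1107]
tool_rot: [[-0.028, 1.0, 0.0], [1.0, 0.028, 0.0], [0.0, 0.0, -1.0]]
ft_force: [-0.3, -0.2, -1.4]
grip_width: 0.0129
gripper_force: 90.8
```

```bash
cat > m.py <<'E'
from h import *
import sys
s=telemetry.observe(); print(s["position"].round(4),s["tool_rot"].round(4).tolist(),s["ft_force"].round(2))
crops=[]
for n in("scene","top"):
    im=get_image(n); np.savez(n+"1.npz",**{k:np.array(v) for k,v in im.items()}); W=cloud(im); x,y,z=np.moveaxis(W,-1,0)
    b=(x>.48)&(x<.55)&(y>-.085)&(y<.115)&(z>.105)&(z<.15)
    vv,uu=np.nonzero(b); print(n,len(vv),uu.min() if len(uu) else 0,uu.max() if len(uu) else 0,vv.min() if len(uu) else 0,vv.max() if len(uu) else 0)
    q=W[b]
    for a in np.arange(-.08,.11,.02):
        k=q[(q[:,1]>a)&(q[:,1]<a+.02)]
        if len(k)>2: print(" y",a.round(2),len(k),np.median(k,0).round(4),"zmax",k[:,2].max().round(4),"xr",k[:,0].min().round(4),k[:,0].max().round(4))
    if len(q): print(" ymin",q[:,1].min())
    crops.append(im["frame"])
o=np.zeros((600,800,3),np.uint8); o[:,:400]=cv2.resize(crops[0][180:330,260:360],(400,600)); o[:400,400:]=cv2.resize(crops[1][200:300,270:370],(400,400)); cv2.imwrite("pics/"+sys.argv[1],o[...,::-1])
E
python3 m.py c3.png
```

```text
[0.5083 0.1433 0.1107] [[-0.0282, 0.9996, 0.0003], [0.9996, 0.0282, 0.0], [0.0, 0.0003, -1.0]] [-0.32 -0.16 -1.44]
scene 227 279 312 203 242
 y -0.08 9 [ 0.5153 -0.0629  0.1309] zmax 0.1328 xr 0.5104 0.5186
 y -0.06 21 [ 0.513  -0.0513  0.133 ] zmax 0.1365 xr 0.5096 0.52
 y -0.04 26 [ 0.513  -0.0311  0.1336] zmax 0.1371 xr 0.5078 0.5193
 y -0.02 21 [ 0.5107 -0.0103  0.1341] zmax 0.1364 xr 0.5068 0.5179
 y 0.0 22 [0.5113 0.0103 0.1336] zmax 0.1369 xr 0.5057 0.5198
 y 0.02 20 [0.5096 0.0301 0.1323] zmax 0.1356 xr 0.5061 0.5176
 y 0.04 21 [0.5105 0.049  0.1343] zmax 0.1386 xr 0.5055 0.5166
 y 0.06 20 [0.5085 0.0692 0.1341] zmax 0.1374 xr 0.5056 0.5156
 y 0.08 37 [0.5079 0.0925 0.1349] zmax 0.1424 xr 0.5008 0.5201
 y 0.1 30 [0.5055 0.1091 0.1398] zmax 0.144 xr 0.5006 0.5185
 ymin -0.06674868788017985
top 319 258 325 244 252
 y -0.08 8 [ 0.5142 -0.0627  0.1315] zmax 0.139 xr 0.5116 0.5172
 y -0.06 33 [ 0.5139 -0.05    0.1336] zmax 0.1401 xr 0.509 0.5202
 y -0.04 34 [ 0.5135 -0.0323  0.1339] zmax 0.1421 xr 0.5088 0.5202
 y -0.02 39 [ 0.5118 -0.0096  0.1336] zmax 0.1442 xr 0.5067 0.518
 y 0.0 40 [0.5115 0.0095 0.1352] zmax 0.1402 xr 0.5064 0.518
 y 0.02 34 [0.5109 0.0298 0.1346] zmax 0.1419 xr 0.5055 0.5177
 y 0.04 40 [0.5098 0.0499 0.1358] zmax 0.146 xr 0.5046 0.5156
 y 0.06 40 [0.5098 0.0702 0.1346] zmax 0.1415 xr 0.505 0.5162
 y 0.08 42 [0.5086 0.0938 0.1367] zmax 0.1455 xr 0.5003 0.5181
 y 0.1 9 [0.5044 0.1028 0.1409] zmax 0.144 xr 0.5008 0.5101
 ymin -0.06534154577778938
```

View pics/c3.png

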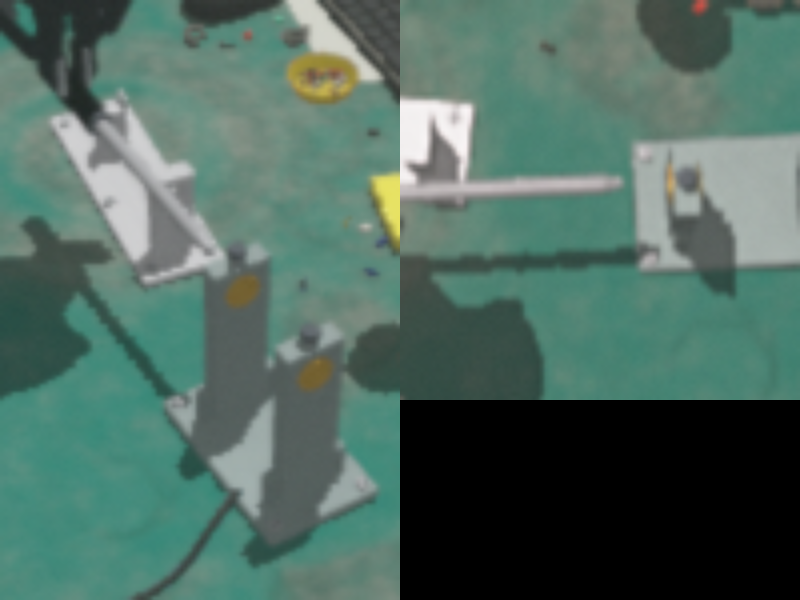

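The scene crop shows the rod tip at (213,245), just short of the near bracket. Brass discs are visible at (242,290) and (315,372). The top crop shows the tip at (618,183), in line with the bush at (670,183). Next I'll get the stand axis from the brass faces and base edges.

```bash
cat > st.py <<'E'
from h import *
from scipy import ndimage as N
im=dict(np.load("scene1.npz")); W=cloud(im); F=im["frame"].astype(int); x,y,z=np.moveaxis(W,-1,0)
m=(F[...,0]-F[...,2]>40)&(x>.46)&(x<.58)&(y>-.25)&(y<-.07)&(z>.1)
l,k=N.label(m)
for i in range(1,k+1):
    q=W[l==i]
    if len(q)>8:
        v,u=np.nonzero(l==i); print("brass",len(q),q.mean(0).round(4),np.median(q,0).round(4),"x",q[:,0].min().round(4),q[:,0].max().round(4),"z",q[:,2].min().round(4),q[:,2].max().round(4),"px",u.min(),u.max(),v.min(),v.max())
for n in("scene","top"):
    im=dict(np.load(n+"1.npz")); W=cloud(im); x,y,z=np.moveaxis(W,-1,0)
    q=W[(x>.46)&(x<.58)&(y>-.25)&(y<-.07)&(z>.1)&(z<.15)]
    for t,lo,hi in(("near",-.13,-.09),("far",-.22,-.18)):
        s=q[(q[:,1]>lo)&(q[:,1]<hi)]; print(n,t,len(s),"x 2..98%",np.percentile(s[:,0],[0,2,98,100]).round(4),"y",np.percentile(s[:,1],[2,50,98]).round(4))
# base edges per-column in top: +x edge and -x edge, where not shadowed
F=im["frame"].astype(int); sat=F.max(-1)-F.min(-1)
m=(sat<30)&(z<.02)&(z>.003)&(x>.44)&(x<.6)&(y>-.24)&(y<-.06)
for t,f in(("+x",np.max),("-x",np.min)):
    P=[]
    for u in range(640):
        r=x[:,u][m[:,u]]
        if len(r)>20: P.append((f(r),y[:,u][m[:,u]].mean()))
    P=np.array(P)*1000
    vx,vy,a,b=cv2.fitLine(P.astype(np.float32),cv2.DIST_HUBER,0,.01,.01).ravel(); s=vx/vy
    print("base edge",t,len(P),"yaw",np.degrees(np.arctan(-s)).round(2),"x at y=-151",(a+s*(-151-b)).round(1),"y range",P[:,1].min(),P[:,1].max())
E
python3 st.py
```

```text
brass 43 [ 0.5164 -0.1132  0.1273] [ 0.5175 -0.1146  0.1233] x 0.503 0.5266 z 0.1171 0.1422 px 317 324 249 256
brass 43 [ 0.5199 -0.2038  0.1273] [ 0.5199 -0.2046  0.1244] x 0.507 0.5303 z 0.1166 0.1416 px 335 342 270 276
scene near 237 x 2..98% [0.4922 0.4932 0.5377 0.5394] y [-0.1183 -0.114  -0.1011]
scene far 242 x 2..98% [0.4954 0.4963 0.5402 0.5415] y [-0.2078 -0.2043 -0.1911]
top near 60 x 2..98% [0.4919 0.4919 0.5348 0.5356] y [-0.113  -0.1016 -0.0954]
top far 76 x 2..98% [0.4949 0.4954 0.5388 0.5403] y [-0.2036 -0.1883 -0.1849]
base edge +x 37 yaw -15.32 x at y=-151 567.7 y range -222.4522627515199 -77.42481103419408
base edge -x 37 yaw 1.32 x at y=-151 472.1 y range -222.4522627515199 -77.42481103419408
```

Call:
apply_moves:
  series:
    - [0, -1, 0, 0, 0, 0, 0]
    - [-6, 0, 0, 0, 0, 0, 0]
    - [-8, 0, 0, 0, 0, 0, 0]
    - [-8, 0, 0, 0, 0, 0, 0]
    - [-6, 0, 0, 0, 0, 0, 0]
    - [-5, 0, 0, 0, 0, 0, 0]
    - [-5, 0, 0, 0, 0, 0, 0]
    - [-5, 0, 0, 0, 0, 0, 0]
    - [0, 0, 0, 0, 0, 0, 0]
    - [0, 0, 0, 0, 0, 0, 0]

```text
time_s: 11.18
position: [0.5083, 0.1001, 0.1106]
tool_rot: [[-0.028, 1.0, -0.0], [1.0, 0.028, 0.0], [0.0, -0.0, -1.0]]
ft_force: [0.7, 0.3, -1.9]
grip_width: 0.0129
gripper_force: 90.8
```

```bash
python3 m.py c4.png
python3 - <<'E'
from h import *
print(telemetry.observe()["wrist_torque"])
E
```

```text
[0.5083 0.1001 0.1106] [[-0.0278, 0.9996, -0.0001], [0.9996, 0.0278, 0.0001], [0.0001, -0.0001, -1.0]] [ 0.75  0.31 -1.91]
scene 281 277 315 203 244
 y -0.08 24 [ 0.5122 -0.0696  0.134 ] zmax 0.1379 xr 0.5083 0.519
 y -0.06 20 [ 0.5102 -0.0497  0.1334] zmax 0.1369 xr 0.507 0.5178
 y -0.04 24 [ 0.51   -0.0299  0.1333] zmax 0.1416 xr 0.508 0.5192
 y -0.02 23 [ 0.5103 -0.0102  0.1335] zmax 0.1378 xr 0.5064 0.5175
 y 0.0 19 [0.5091 0.0115 0.1345] zmax 0.1371 xr 0.5042 0.5162
 y 0.02 19 [0.5085 0.028  0.1343] zmax 0.1381 xr 0.5052 0.5153
 y 0.04 44 [0.5081 0.0509 0.1354] zmax 0.1445 xr 0.5008 0.5194
 y 0.06 38 [0.5034 0.0699 0.1397] zmax 0.1447 xr 0.5002 0.5155
 y 0.08 54 [0.5028 0.0892 0.1417] zmax 0.1494 xr 0.4886 0.528
 y 0.1 13 [0.5138 0.1039 0.1424] zmax 0.1482 xr 0.4891 0.5165
 ymin -0.0831962712082237
top 254 278 332 244 252
 y -0.08 35 [ 0.5135 -0.0703  0.1329] zmax 0.1396 xr 0.5089 0.5195
 y -0.06 33 [ 0.5114 -0.05    0.1334] zmax 0.1417 xr 0.5065 0.5176
 y -0.04 39 [ 0.5117 -0.0323  0.1338] zmax 0.141 xr 0.506 0.5174
 y -0.02 35 [ 0.5111 -0.0121  0.1346] zmax 0.1428 xr 0.5069 0.5176
 y 0.0 38 [0.5095 0.0107 0.134 ] zmax 0.1415 xr 0.5047 0.5153
 y 0.02 40 [0.5094 0.0295 0.1352] zmax 0.1426 xr 0.5041 0.5154
 y 0.04 24 [0.5073 0.0461 0.1348] zmax 0.1409 xr 0.4998 0.5154
 ymin -0.08319712709530745
[ 0.06820947 -0.01962291 -0.01370947]
```

View pics/c4.png

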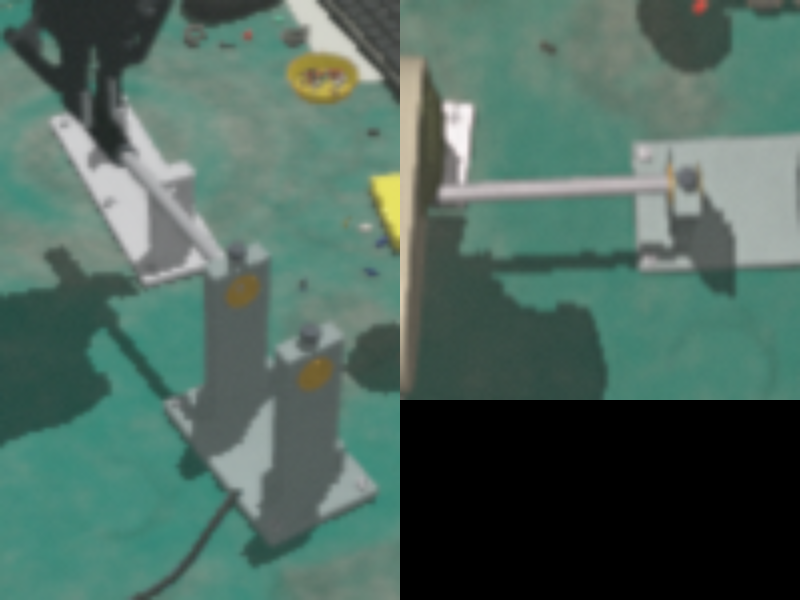

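The top crop shows the rod entering the near bush at (668,184), centred on the brass, and the force readings show no contact. I'll continue.

Call:
apply_moves:
  series:
    - [-5, 0, 0, 0, 0, 0, 0]
    - [-6, 0, 0, 0, 0, 0, 0]
    - [-6, 0.1, 0, 0, 0, 0, 0]
    - [-6, 0, 0, 0, 0, 0, 0]
    - [-6, 0.1, 0, 0, 0, 0, 0]
    - [-6, 0, 0, 0, 0, 0, 0]
    - [-5, 0, 0, 0, 0, 0, 0]
    - [0, 0, 0, 0, 0, 0, 0]
    - [0, 0, 0, 0, 0, 0, 0]

```text
time_s: 12.4
position: [0.5096, 0.0601, 0.1106]
tool_rot: [[-0.028, 1.0, -0.0], [1.0, 0.028, 0.0], [0.0, -0.0, -1.0]]
ft_force: [0.4, 0.1, -1.0]
grip_width: 0.0125
gripper_force: 90.8
```

Call:
apply_moves:
  series:
    - [-5, 0.1, 0, 0, 0, 0, 0]
    - [-6, 0, 0, 0, 0, 0, 0]
    - [-5, 0, 0, 0, 0, 0, 0]
    - [0, 0, 0, 0, 0, 0, 0]
    - [0, 0, 0, 0, 0, 0, 0]

```text
time_s: 13.02
position: [0.5101, 0.044, 0.1106]
tool_rot: [[-0.028, 1.0, -0.0], [1.0, 0.028, 0.0], [0.0, -0.0, -1.0]]
ft_force: [-0.5, 0.5, -1.0]
grip_width: 0.013
gripper_force: 90.8
```

```bash
cat > m2.py <<'E'
from h import *
import sys
s=telemetry.observe(); print(s["position"].round(4),s["ft_force"].round(2),s["wrist_torque"].round(3))
cr=[]
for n in("scene","top"):
    im=get_image(n); np.savez(n+"1.npz",**{k:np.array(v) for k,v in im.items()}); W=cloud(im); x,y,z=np.moveaxis(W,-1,0); cr.append(im["frame"])
    q=W[(x>.48)&(x<.55)&(y>-.3)&(y<.09)&(z>.115)&(z<.142)]
    for a in (-.26,-.25,-.24,-.23,-.22,-.18,-.165,-.15,-.135,-.08,-.06,-.04,-.02,0,.02):
        k=q[(q[:,1]>a)&(q[:,1]<a+.01)]
        if len(k)>2: print(n,"y",a,len(k),"med",np.median(k,0).round(4),"xr",k[:,0].min().round(4),k[:,0].max().round(4),"mid",((k[:,0].min()+k[:,0].max())/2).round(4))
o=np.zeros((600,800,3),np.uint8); o[:,:400]=cv2.resize(cr[0][200:320,290:370],(400,600)); o[:400,400:]=cv2.resize(cr[1][210:290,320:400],(400,400)); cv2.imwrite("pics/"+sys.argv[1],o[...,::-1])
E
python3 m2.py c5.png
```

```text
[0.5101 0.044  0.1106] [-0.5   0.51 -1.04] [ 0.065 -0.011 -0.003]
scene y -0.165 16 med [ 0.5153 -0.1593  0.1316] xr 0.5129 0.5221 mid 0.5175
scene y -0.15 12 med [ 0.516  -0.1443  0.1328] xr 0.5111 0.5204 mid 0.5158
scene y -0.135 10 med [ 0.5142 -0.1297  0.1332] xr 0.5105 0.5192 mid 0.5149
scene y -0.08 13 med [ 0.5127 -0.0772  0.1339] xr 0.5089 0.5187 mid 0.5138
scene y -0.06 11 med [ 0.5112 -0.0565  0.1334] xr 0.5076 0.5189 mid 0.5132
scene y -0.04 11 med [ 0.5121 -0.0348  0.1346] xr 0.507 0.5165 mid 0.5118
scene y -0.02 9 med [ 0.5106 -0.0125  0.1337] xr 0.5069 0.5147 mid 0.5108
scene y 0 17 med [0.5052 0.0041 0.139 ] xr 0.5023 0.5186 mid 0.5104
scene y 0.02 14 med [0.5046 0.0247 0.1401] xr 0.4993 0.5162 mid 0.5078
top y -0.165 11 med [ 0.5158 -0.1591  0.1326] xr 0.5131 0.5183 mid 0.5157
top y -0.15 20 med [ 0.5156 -0.145   0.1322] xr 0.5108 0.5219 mid 0.5163
top y -0.135 18 med [ 0.5152 -0.131   0.1326] xr 0.5109 0.5212 mid 0.516
top y -0.08 17 med [ 0.5134 -0.0753  0.134 ] xr 0.5088 0.5197 mid 0.5142
top y -0.06 17 med [ 0.5113 -0.0551  0.1356] xr 0.5069 0.5169 mid 0.5119
top y -0.04 19 med [ 0.5116 -0.0374  0.1343] xr 0.5061 0.5172 mid 0.5116
top y -0.02 9 med [ 0.5095 -0.0196  0.1374] xr 0.506 0.5172 mid 0.5116
```

View pics/c5.png

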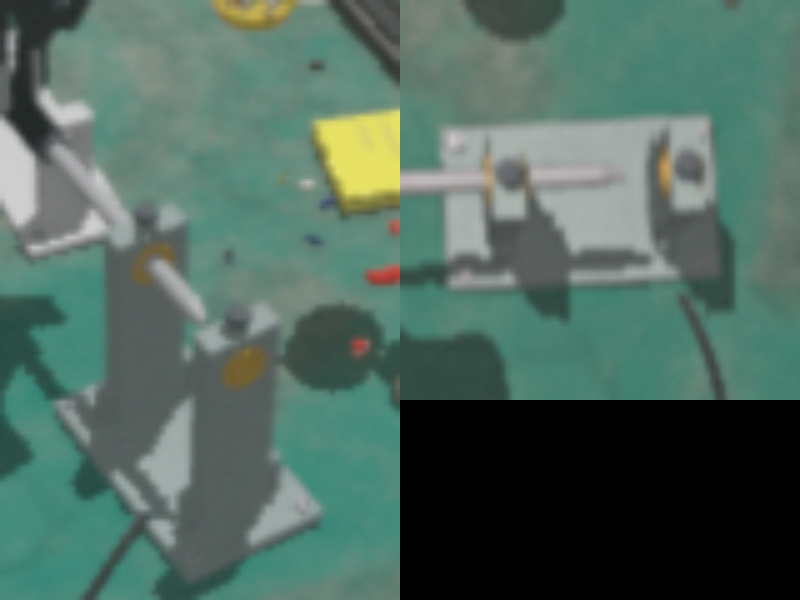

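The rod is through the near bush, with its tip at crop (200,315) in the scene view and (618,176) in the top view, heading for the far brass at (665,170). It droops slightly (about 0.6–0.9°), so I'll pitch it up 0.6° and continue.

Call:
apply_moves:
  series:
    - [0, 0, 0, 0, -0.3, 0, 0]
    - [0, 0, 0, 0, -0.3, 0, 0]
    - [0, 0, 0, 0, 0, 0, 0]
    - [-5, 0.1, 0, 0, 0, 0, 0]
    - [-5, 0, 0, 0, 0, 0, 0]
    - [-5, 0.1, 0, 0, 0, 0, 0]
    - [-4, 0, 0, 0, 0, 0, 0]
    - [-4, 0, 0, 0, 0, 0, 0]
    - [-4, 0, 0, 0, 0, 0, 0]
    - [-4, 0, 0, 0, 0, 0, 0]
    - [0, 0, 0, 0, 0, 0, 0]
    - [0, 0, 0, 0, 0, 0, 0]

```text
time_s: 14.62
position: [0.5112, 0.0131, 0.1109]
tool_rot: [[-0.028, 1.0, 0.0], [1.0, 0.028, -0.01], [-0.01, -0.0, -1.0]]
ft_force: [-0.4, -0.0, -1.5]
grip_width: 0.0128
gripper_force: 90.8
```

Call:
apply_moves:
  series:
    - [-5, 0, 0.1, 0, 0, 0, 0]
    - [-5, 0.1, 0.1, 0, 0, 0, 0]
    - [-5, 0, 0, 0, 0, 0, 0]
    - [-5, 0.1, 0.1, 0, 0, 0, 0]
    - [-5, 0, 0, 0, 0, 0, 0]
    - [-5, 0, 0.1, 0, 0, 0, 0]
    - [-3, 0, 0, 0, 0, 0, 0]
    - [0, 0, 0, 0, 0, 0, 0]
    - [0, 0, 0, 0, 0, 0, 0]
    - [0, 0, 0, 0, 0, 0, 0]

```text
time_s: 15.88
position: [0.5123, -0.0198, 0.1109]
tool_rot: [[-0.028, 1.0, 0.0], [1.0, 0.028, -0.01], [-0.01, -0.0, -1.0]]
ft_force: [-0.5, 1.1, -1.0]
grip_width: 0.0129
gripper_force: 90.8
```

```bash
python3 m2.py c6.png
```

```text
[ 0.5123 -0.0198  0.1109] [-0.52  1.13 -1.04] [ 0.071 -0.004  0.023]
scene y -0.23 13 med [ 0.518  -0.2262  0.1338] xr 0.5165 0.5231 mid 0.5198
scene y -0.22 19 med [ 0.5162 -0.2151  0.1344] xr 0.5129 0.5249 mid 0.5189
scene y -0.18 7 med [ 0.5176 -0.1733  0.1357] xr 0.5133 0.5218 mid 0.5176
scene y -0.165 13 med [ 0.5152 -0.1594  0.1348] xr 0.5117 0.5214 mid 0.5165
scene y -0.15 13 med [ 0.5137 -0.1465  0.1347] xr 0.5106 0.5224 mid 0.5165
scene y -0.135 12 med [ 0.5138 -0.1305  0.1352] xr 0.5111 0.5195 mid 0.5153
scene y -0.08 18 med [ 0.5111 -0.0724  0.1351] xr 0.5051 0.5204 mid 0.5128
scene y -0.06 18 med [ 0.5075 -0.0558  0.1394] xr 0.505 0.5223 mid 0.5136
scene y -0.04 20 med [ 0.5067 -0.0357  0.1392] xr 0.5026 0.5216 mid 0.5121
scene y -0.02 3 med [ 0.5196 -0.018   0.1411] xr 0.5039 0.5204 mid 0.5121
top y -0.23 8 med [ 0.5185 -0.2237  0.1352] xr 0.5154 0.5227 mid 0.5191
top y -0.22 18 med [ 0.5186 -0.2146  0.1355] xr 0.5128 0.5233 mid 0.518
top y -0.18 16 med [ 0.5163 -0.1752  0.1366] xr 0.5123 0.5207 mid 0.5165
top y -0.165 20 med [ 0.5152 -0.1603  0.1365] xr 0.5107 0.5207 mid 0.5157
top y -0.15 20 med [ 0.5153 -0.1449  0.1353] xr 0.5106 0.521 mid 0.5158
top y -0.135 20 med [ 0.5155 -0.1299  0.1343] xr 0.5108 0.5215 mid 0.5162
```

View pics/c6.png

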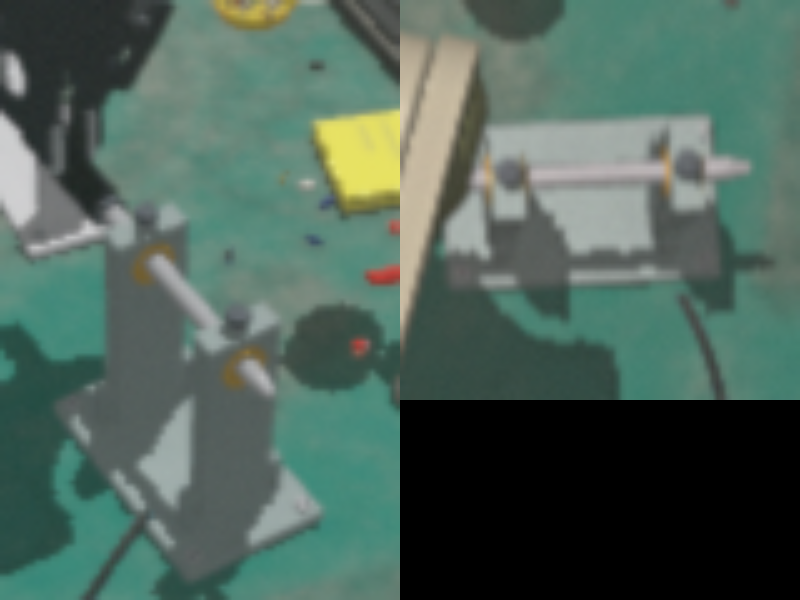

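The rod passes through both bushes, and its tip at crop (272,390) is about 25 mm past the far face. It is level at about 130 mm and the forces are within 1–2 N. I'm handing in.

```bash
python3 -c "
from rig import env
print(env.close_job())"
```

```text
the job is handed in; nothing more can be done
None
```

The job is handed in with the spindle through both bushes, its tip about 25 mm past the far one and the grip still held outside on the left; no contact force of note showed, and the hand-in call gave no verdict.

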